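Swap two reagent bottles on the bench rack

TASK

On the lower shelf of the reagent rack, the tall round bottle with the narrow neck and the squat wide-mouthed jar have been put back in each other's places. Swap them, so that each ends standing upright on the shelf where the other one stood; the empty spot at the right end of the row may be used meanwhile. Keep them upright on the way, set them down without dropping them, and leave everything else where it is.

Things in the scene. Friction and masses are not known exactly. Their poses are not given: they have to be found in the camera images.
- rack: Fixed white bench rack with two shelves, 600 mm wide. Origin on the bench under the middle of the lower shelf; x to the rear, y left, z up. Lower shelf: x -75 to 75 mm, upper face 130 mm over the bench; thin guard rails at x = +-70 mm, tops 20 mm above that face. Posts 30 mm square at x = 43 to 73, y = +-283 mm. The bottles stand in one row along x = 0. Feet reach x = +-110 mm.
- upper_edge (a point): Middle of the lower front edge of the rack's upper shelf, straight above the bottles' row, 375 mm above the bench; from here this shelf, 18 mm thick, runs 120 mm to the rear over the rack's whole width, so it covers the rear half of the bottles. Small boxes and bottles fixed on it reach 480 mm above the bench. Axes as the rack.
- place_1 (a point): Place 1 of the row on the lower shelf, counted from the left, 110 mm from the next (rack y = +220 mm): the middle of the place, on the shelf's upper face. A bottle stands here at the start. Axes as the rack.
- place_2 (a point): Place 2 of the row on the lower shelf, counted from the left, 110 mm from the next (rack y = +110 mm): the middle of the place, on the shelf's upper face. A bottle stands here at the start. Axes as the rack.
- place_3 (a point): Place 3 of the row on the lower shelf, counted from the left, 110 mm from the next (rack y = +0 mm): the middle of the place, on the shelf's upper face. A bottle stands here at the start. Axes as the rack.
- place_4 (a point): Place 4 of the row on the lower shelf, counted from the left, 110 mm from the next (rack y = -110 mm): the middle of the place, on the shelf's upper face. A bottle stands here at the start. Axes as the rack.
- free_place (a point): The empty place at the right end of the row on the lower shelf (rack y = -220 mm), 110 mm from place 4: its middle, on the shelf's upper face. It can be used to put a bottle down for a while. Axes as the rack.
- tall_bottle: Tall round narrow-necked bottle, amber glass with a black cap and a paper label, closed, about 0.36 kg. 150 mm high; straight body 58 mm in diameter up to 95 mm, then a shoulder to a 28 mm neck; cap 34 mm in diameter from 124 mm up. Origin at the centre of its underside, z up its axis. It stands in one of the four places, within 10 mm of its middle.
- wide_jar: Squat round wide-mouthed jar, amber glass with a black cap and a paper label, closed, about 0.34 kg. 106 mm high; straight body 66 mm in diameter up to 78 mm; cap 62 mm in diameter from 85 mm up. Origin at the centre of its underside, z up its axis. It stands in another of the four places, within 10 mm of its middle.
- square_bottle: Square amber bottle, 60 x 60 mm and 90 mm high to the shoulder, 130 mm with its narrow neck and black cap. Stands in the row; stays there. Origin at the centre of its underside.
- dropper_bottle: Small round amber dropper bottle, 44 mm in diameter, 58 mm high to the shoulder, 118 mm with its collar and rubber teat. Stands in the row; stays there. Origin at the centre of its underside.
- glass_dish: Clear glass dish, 84 mm in diameter, 45 mm high, on the bench in front of the left half of the rack; stays there. Origin at the centre of its underside.
- cork_ring: Cork flask ring lying flat, 100 mm in diameter, 30 mm high, on the bench in front of the right half of the rack; stays there. Origin at the centre of its underside.
- mortar: White mortar, 108 mm in diameter, 60 mm high, with its pestle leaning out of it to about 95 mm, on the bench left of the rack; stays there. Origin at the centre of its underside.
There are look-alikes about, which are no part of the job. What is shaped like the wide_jar but blue or yellow is not meant.

How it is judged:
At the end, for the whole second after the job is handed in: Bottle and jar each stand in the place the other had: within 30 mm of that place's middle and over 60 mm from their own start, on the shelf within 6 mm, upright within 0.1 rad, at rest, let go; the five other loose things within 30 mm of their starts ((horizontal distance between tall_bottle and place_1 below 0.03 m or horizontal distance between tall_bottle and place_2 below 0.03 m or horizontal distance between tall_bottle and place_3 below 0.03 m or horizontal distance between tall_bottle and place_4 below 0.03 m) and distance of each of tall_bottle, wide_jar from where it was at the start of the episode above 0.06 m and z of tall_bottle in the frame of rack between 0.124 and 0.136 m and angle between each of tall_bottle, wide_jar's own z axis and vertical below 0.1 rad and linear speed of each of tall_bottle, wide_jar below 0.02 m/s and (horizontal distance between wide_jar and place_1 below 0.03 m or horizontal distance between wide_jar and place_2 below 0.03 m or horizontal distance between wide_jar and place_3 below 0.03 m or horizontal distance between wide_jar and place_4 below 0.03 m) and z of wide_jar in the frame of rack between 0.124 and 0.136 m and distance of each of square_bottle, dropper_bottle, glass_dish, cork_ring, mortar from where it was at the start of the episode below 0.03 m); the robot touches nothing.
It fails at once if one of the other bottles in the rack is shifted more than 30 mm or tipped over (distance of any of square_bottle, dropper_bottle from where it was at the start of the episode above 0.03 m or angle between any of square_bottle, dropper_bottle's own z axis and vertical above 0.5 rad).
It fails at once if the dish, cork ring or mortar is shifted more than 30 mm (distance of any of glass_dish, cork_ring, mortar from where it was at the start of the episode above 0.03 m).
It fails at once if the tall bottle or the jar leans more than 35 degrees (angle between any of tall_bottle, wide_jar's own z axis and vertical above 0.61 rad).
It fails at once if the tall bottle or the jar is dropped or knocked: it moves faster than 0.5 m/s while not held ((linear speed of tall_bottle above 0.5 m/s and contact force between tall_bottle and the fingers below 0.05 N) or (linear speed of wide_jar above 0.5 m/s and contact force between wide_jar and the fingers below 0.05 N)).
It also fails if it takes over 72 s, if anything falls off the work surface, if the arm or the gripper's body presses on something with over 40 N, if the wrist force passes 120 N, or if a joint passes its speed limit or range.

ROBOT

A 7-joint arm with a two-finger parallel gripper is mounted at the origin on the work surface. World frame = base frame: x ahead of the robot, y to its left, z up, the work surface at z = 0. Lengths are in m, angles in rad, forces in N, time in s.
With the tool pointing down it reaches from about 0.425 to 0.925 m from the base axis. Payload 6.8 kg.
Tool frame: the origin (TCP) lies on the front face of the gripper's body, between the roots of the fingers; the fingertips stand 73 mm ahead of it and the grasp point (between the pads) lies 54 mm ahead of it (env.nose_length is the distance from the TCP to the fingertips, in m); z points along the fingers, y is the line along which they close (so a half turn about z gives the same grasp; the last joint's range is limited). The gripper opens to 85 mm and grips with 20 to 120 N. Pads are 22 mm wide; open, the fingers measure 114 mm over their backs; the gripper's body (76 mm by 85 mm) begins 54 mm behind the grasp point. The pads swing forward as they close: fully open they stand 13 mm farther back than shut.
Start: joints at [-1.406, 0.477, 0.022, 1.555, -0.011, 1.109, -0.083], TCP at [0.182, 0.65, 0.304] pointing down, gripper open.
Joint ranges: [-2.96, 2.96], [-0.34, 2.1], [-1.41, 1.46], [0.24, 2.44], [-1.37, 4.51], [0.17, 1.92], [-2.96, 2.96]. Speed limits (rad/s): [2.39, 2.39, 3.14, 3.14, 3.14, 3.14, 3.14].

INTERFACE

Orientations are given as a unit quaternion [w, x, y, z].
In Python, from cell import env, kin, camera, calibration, job gives the robot as it stands. The module is installed in compiled form; this text tells all that it offers. Calls block until the motion is done:
- env.reach(position, orientation): joint-space move of the TCP to a pose.
- env.movel(position, velocity=0.15, rot=None, stop_force=None): straight line of the TCP; rot=None keeps the orientation; velocity is the mean speed in m/s. With stop_force (N) it stops when the force on the tool has changed by that much, and returns True; else False.
- env.goto_joints(angles): joint-space move.
- env.grip(opening, f_grip=None): finger opening in m; f_grip is the grip in N (None keeps the last); returns when the fingers have stopped.
- env.dwell(seconds).
- kin.inverse_kinematics(position, orientation): joint angles nearest the present ones, or None.
- env.get_state(): the state.
- camera(name): name is "side" or "top"; returns (picture, depth): 384x512x3 uint8, blue, green, red; 384x512 float32, m along the optical axis (not along the pixel's ray), 0 where there is no reading.
- calibration(name): a dict with "fx", "fy", "cx", "cy" (pixels), "k1" (the pictures are not rectified: a ray, as slopes to the right and down, at radius r is drawn at 1 + k1 r^2 times it, then the intrinsics apply), "rvec" (rotation vector, rad) and "tvec" (3), from world to camera coordinates, as OpenCV has them. Camera axes: x right, y down, z forward; pixel columns grow to the right and rows downward; lengths in m; the calibration is good to about 2 mm. A picture is of the moment at which its call begins. calibration takes no time and is no camera call.
A pose or a line that the arm cannot do raises env.PlanningError and nothing moves.
- job.job_done(): hands the job in; it is judged then, once.
The state is a dict: "time": time; "qpos": joint angles; "joint_velocities": joint speeds; "joint_torque": joint torques, N m; "tcp_pos": TCP position; "orientation": TCP orientation; "force": force on the tool from outside, world axes, zero at the start; "torque": the same for the moment, N m; "opening": finger opening in m; "gripper_force": force on a finger pad.
Only numpy, scipy, OpenCV 4.12 (cv2) and the standard library are available. Lean on these libraries where they do the work, as an engineer would, in place of code of your own. Each camera call takes 0.05 s, during which the arm holds its last target. There are 200 camera calls.

## Working session

There is one attempt and no reset: what is moved stays moved. The work goes in short steps, each a Python script; the robot and the scene stay as the last script left them, time stands still between calls to the robot, and variables do not carry over. Pictures are saved under pics/ and viewed, at most 10 in all, crops included, and the job is handed in when it is done.

```bash
mkdir -p pics; cat > h.py <<'E'
import numpy as np, cv2
from cell import env, kin, camera, calibration, job
def cloud(name):
    img,d=camera(name); c=calibration(name)
    K=np.array([[c["fx"],0,c["cx"]],[0,c["fy"],c["cy"]],[0,0,1.]]); D=np.array([c["k1"],0,0,0.])
    v,u=np.mgrid[:384,:512]
    n=cv2.undistortPoints(np.stack([u,v],-1).reshape(-1,1,2).astype(float),K,D).reshape(384,512,2)
    P=np.dstack([n*d[...,None],d]).reshape(-1,3)
    R=cv2.Rodrigues(np.array(c["rvec"],float))[0]; t=np.array(c["tvec"],float).ravel()
    W=((P-t)@R).reshape(384,512,3); W[d==0]=np.nan
    return img,d,W
E
python3 - <<'E'
from h import *
for n in("side","top"):
    img,d,W=cloud(n); cv2.imwrite(f"pics/{n}0.png",img); np.savez(f"{n}0.npz",img=img,W=W)
    c=calibration(n);R=cv2.Rodrigues(np.array(c["rvec"],float))[0];print(n,-R.T@np.array(c["tvec"],float).ravel(),R[2],c["fx"])
s=env.get_state();print(s["orientation"],s["time"],env.nose_length)
E
```

```text
side [ 0.42052308 -0.51165171  0.8371597 ] [ 0.21168252  0.68788385 -0.69426675] 349.45834398801026
top [0.35491703 0.0938097  1.44348448] [ 0.18753441  0.00389979 -0.98225029] 413.6684476371772
[-4.89123025e-05  1.35953209e-01  9.90714930e-01 -8.05951110e-04] 0.1 0.0726
```

```bash
sleep 3; ls pics
```

```text
side0.png
top0.png
```

View pics/side0.png

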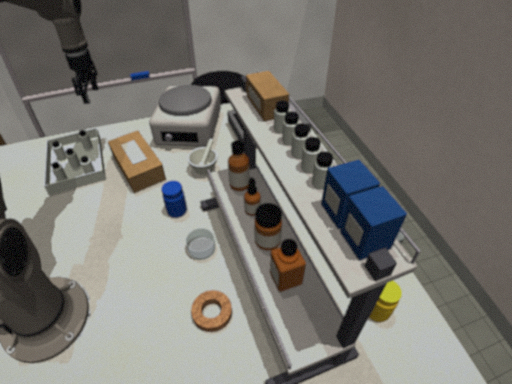

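View pics/top0.png

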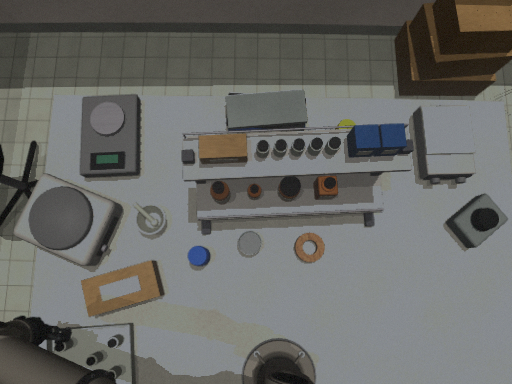

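The side view shows, from left to right: tall bottle (238,165) with a narrow neck at place 1, dropper (252,195), amber wide-mouthed jar (268,227) at place 3, square bottle (288,265), then the empty spot. The look-alikes are a blue jar (174,198) and a yellow one (384,300). Only (268,227) is amber, wide-mouthed and in the row. I'll confirm that in a crop and measure.

```bash
python3 - <<'E'
from h import *
from scipy.optimize import least_squares
A=np.load("side0.npz");B=np.load("top0.npz")
cv2.imwrite("pics/crop.png",cv2.resize(A["img"][120:320,190:330],None,fx=4,fy=2.9 and 4)[:600,:] if 0 else cv2.resize(A["img"][135:295,200:330],(585,600*720//720),interpolation=cv2.INTER_CUBIC))
W=np.concatenate([A["W"].reshape(-1,3),B["W"].reshape(-1,3)]);src=np.r_[np.zeros(384*512),np.ones(384*512)]
ok=~np.isnan(W[:,0]);W=W[ok];src=src[ok]
for n,(u,v) in dict(tall=(219,187),drop=(254,188),jar=(290,185),sq=(329,183),shelf=(228,205),up=(300,170)).items(): print(n,B["W"][v,u].round(3))
# upper shelf (z~.393) and lower shelf surfaces
for lo,hi,nm in((.383,.403,"upper"),(.120,.140,"lower")):
    for s in(0,1):
        m=(W[:,2]>lo)&(W[:,2]<hi)&(src==s)&(W[:,0]>.45)&(abs(W[:,1]-.05)<.45)
        r=cv2.minAreaRect(W[m][:,:2].astype(np.float32)); print(nm,s,m.sum(),W[m][:,2].mean().round(4),[np.round(x,3) for x in r],cv2.boxPoints(r).round(3).tolist())
E
```

```text
tall [0.58  0.189 0.279]
drop [0.585 0.089 0.245]
jar [ 0.597 -0.018  0.236]
sq [ 0.6  -0.13  0.26]
shelf [0.55  0.171 0.132]
up [ 0.607 -0.03   0.39 ]
upper 0 7450 0.3922 [array([1.166, 0.08 ]), array([1.245, 0.607]), np.float64(11.328)] [[0.4959999918937683, 0.2549999952316284], [0.6150000095367432, -0.3400000035762787], [1.8350000381469727, -0.0949999988079071], [1.715999960899353, 0.5]]
upper 1 6036 0.394 [array([ 0.653, -0.02 ]), array([0.122, 0.601]), np.float64(3.527)] [[0.5740000009536743, 0.2759999930858612], [0.6110000014305115, -0.3240000009536743], [0.7329999804496765, -0.31700000166893005], [0.6959999799728394, 0.28299999237060547]]
lower 0 9023 0.1291 [array([1.126, 0.077]), array([1.313, 0.609]), np.float64(10.913)] [[0.42399999499320984, 0.25099998712539673], [0.5389999747276306, -0.34700000286102295], [1.8289999961853027, -0.09799999743700027], [1.7130000591278076, 0.5]]
lower 1 5451 0.1308 [array([ 0.583, -0.026]), array([0.13 , 0.603]), np.float64(3.478)] [[0.5, 0.2709999978542328], [0.5360000133514404, -0.33000001311302185], [0.6660000085830688, -0.32199999690055847], [0.6299999952316284, 0.27900001406669617]]
```

View pics/crop.png

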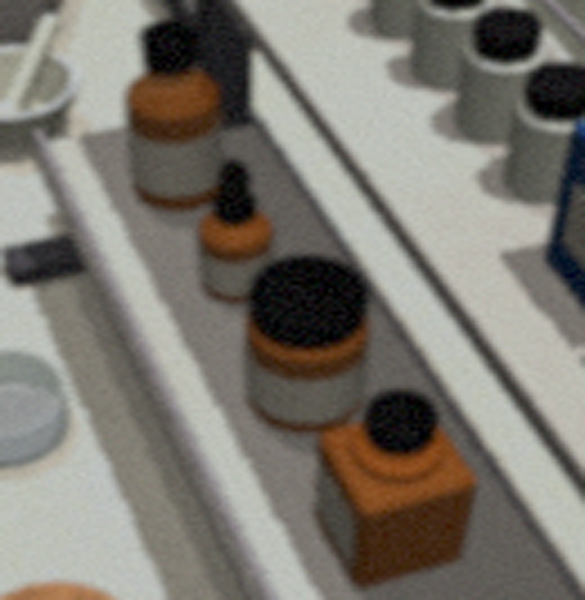

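The crop confirms the identities: tall narrow-necked bottle at top left, amber wide-mouthed jar second from the right. The rack is at about (0.593, -0.0245) with 3.5° yaw. Next are precise bottle centres and a reachability check.

```bash
cat >> h.py <<'E'
from scipy.spatial.transform import Rotation as Ro
from scipy.optimize import least_squares
YAW=np.deg2rad(3.5); O=np.array([.593,-.0245,0]); RR=Ro.from_euler('z',YAW)
def w(p): return RR.apply(p)+O
def rk(P): return RR.inv().apply(np.asarray(P)-O)
def quat(tilt,sgn=1,yaw=0):  # tool z forward (rack x) and tilted down by `tilt`; tool y horizontal
    z=np.array([np.cos(tilt),0,-np.sin(tilt)]); y=np.array([0,sgn,0.]); x=np.cross(y,z)
    q=(RR*Ro.from_euler('z',yaw)*Ro.from_matrix(np.c_[x,y,z])).as_quat(); return q[[3,0,1,2]]
def tcp(g,tilt,yaw=0,d=.054): # TCP for grasp point g in rack frame
    return w(np.asarray(g)-d*Ro.from_euler('z',yaw).apply([np.cos(tilt),0,-np.sin(tilt)]))
def fit(Q,c,r,z0,z1):
    m=(np.hypot(Q[:,0]-c[0],Q[:,1]-c[1])<.05)&(Q[:,2]>z0)&(Q[:,2]<z1); p=Q[m]
    s=least_squares(lambda a:np.hypot(p[:,0]-a[0],p[:,1]-a[1])-r,np.array(c)-[.0,0],loss='soft_l1',f_scale=.003)
    return s.x.round(4),m.sum(),np.median(abs(s.fun)).round(4)
E
cat > m.py <<'E'
from h import *
A=np.load("side0.npz")["W"].reshape(-1,3);A=rk(A[~np.isnan(A[:,0])])
B=np.load("top0.npz")["W"].reshape(-1,3);B=rk(B[~np.isnan(B[:,0])])
print("tall body",fit(A,[0,.22],.029,.145,.22)); print("jar body",fit(A,[0,0],.033,.145,.2)); print("drop",fit(A,[0,.11],.022,.14,.18))
for n,y,z0 in(("tall",.22,.27),("drop",.11,.21),("jar",0,.23),("sq",-.11,.25)):
    for Q in(A,B):
        m=(abs(Q[:,1]-y)<.045)&(abs(Q[:,0])<.045)&(Q[:,2]>z0)&(Q[:,2]<.3); print(n,Q[m].mean(0).round(4),m.sum(),end=' ')
    print()
m=(abs(B[:,1]+.11)<.05)&(abs(B[:,0])<.05)&(B[:,2]>.205)&(B[:,2]<.3);print("sq rect",cv2.minAreaRect(B[m][:,:2].astype(np.float32)))
m=(abs(A[:,1]+.11)<.05)&(abs(A[:,0])<.05)&(A[:,2]>.205)&(A[:,2]<.232);print("sq rectA",cv2.minAreaRect(A[m][:,:2].astype(np.float32)))
q0=np.array(env.get_state()["qpos"])
for t in(0,15,25,35,45):
  t=np.deg2rad(t)
  for s in(1,-1):
    print(round(np.rad2deg(t)),s,[ (None if (j:=kin.inverse_kinematics(tcp([x,y,z],t),quat(t,s))) is None else np.round(j,2).tolist()) is not None for y in(.22,0,-.22) for x,z in((0,.19),(0,.23),(-.15,.23))])
    j=kin.inverse_kinematics(tcp([0,0,.2],t),quat(t,s)); print(None if j is None else np.round(j,2))
E
python3 m.py
```

```text
tall body (array([-0.    ,  0.2181]), np.int64(413), np.float64(0.0006))
jar body (array([0.0026, 0.0054]), np.int64(387), np.float64(0.0005))
drop (array([0.0017, 0.1132]), np.int64(149), np.float64(0.0006))
tall [-0.0007  0.214   0.2775] 110 tall [0.0004 0.2181 0.2804] 115 
drop [-2.000e-04  1.081e-01  2.271e-01] 109 drop [-0.0003  0.1138  0.2312] 56 
jar [0.0017 0.0032 0.2346] 463 jar [0.0025 0.0068 0.2369] 323 
sq [ 0.0005 -0.1112  0.258 ] 200 sq [ 0.0017 -0.1076  0.2601] 111 
sq rect ((0.0018953867256641388, -0.10826539248228073), (0.06020768731832504, 0.06018011271953583), 89.45309448242188)
sq rectA ((0.0008815601468086243, -0.11011865735054016), (0.058822307735681534, 0.05918682739138603), 89.63787078857422)
0 1 [False, False, False, False, False, False, True, True, False]
None
0 -1 [False, False, False, False, False, False, True, True, False]
None
15 1 [False, False, False, False, False, False, True, True, False]
None
15 -1 [False, False, False, False, False, False, True, True, False]
None
25 1 [False, False, False, False, False, False, True, True, False]
None
25 -1 [False, False, False, False, False, False, True, True, False]
None
35 1 [True, True, False, False, True, False, True, True, True]
None
35 -1 [True, True, False, False, True, False, True, True, True]
None
45 1 [True, True, False, True, True, False, True, True, True]
[ 0.78  0.36 -0.96  2.31  2.2   0.32 -0.5 ]
45 -1 [True, True, False, True, True, False, True, True, True]
[ 0.62  0.3  -0.76  2.31  2.37  0.27  2.43]
```

```bash
python3 - <<'E'
from h import *
pts=[(x,y,z) for y in(.22,0,-.22) for x,z in((0,.267),(-.085,.295),(-.13,.30),(0,.226),(-.085,.26))]
lo=np.array([-2.96,-.34,-1.41,.24,-1.37,.17,-2.96]);hi=np.array([2.96,2.1,1.46,2.44,4.51,1.92,2.96])
for t in(40,45,50,55,60,65):
  for rad in(0,1):
   for s in(1,-1):
    T=np.deg2rad(t);o=[]
    for p in pts:
        W=w(p);yaw=(np.arctan2(W[1],W[0])-YAW)*rad
        j=kin.inverse_kinematics(tcp(p,T,yaw),quat(T,s,yaw)); o.append('--' if j is None else '%.2f'%min(np.min(j-lo),np.min(hi-j)))
    print(t,rad,s,*o)
T=np.deg2rad(55)
for s in(1,-1):
  for p in pts: 
    j=kin.inverse_kinematics(tcp(p,T),quat(T,s));print(s,p,None if j is None else np.round(j,2).tolist())
E
```

```text
40 0 1 0.12 0.01 -- 0.09 -- 0.07 -- -- 0.11 -- 0.05 0.01 0.08 0.07 0.00
40 0 -1 0.11 0.05 -- 0.08 -- 0.03 -- -- 0.10 -- 0.05 0.10 0.12 0.07 0.00
40 1 1 0.02 -- -- 0.06 -- 0.01 -- -- 0.05 -- 0.10 -- 0.01 0.22 0.08
40 1 -1 0.05 -- -- 0.12 -- 0.07 -- -- 0.09 -- 0.02 0.00 0.01 0.11 0.02
45 0 1 0.15 0.06 0.01 0.11 0.02 0.05 -- -- 0.07 -- 0.02 0.10 -- 0.03 0.02
45 0 -1 0.06 0.02 0.02 0.07 0.04 -- -- -- 0.02 -- 0.01 0.08 0.13 0.03 0.02
45 1 1 0.03 0.03 -- 0.19 -- 0.01 0.01 -- 0.07 -- 0.01 -- 0.05 0.05 0.01
45 1 -1 -- 0.01 -- 0.02 -- 0.04 0.00 -- 0.03 -- -- -- 0.01 0.00 0.01
50 0 1 0.16 0.12 0.06 0.07 0.08 0.03 0.02 0.01 0.07 -- 0.10 0.21 0.09 0.02 0.12
50 0 -1 0.01 -- 0.03 0.02 -- 0.02 0.05 0.02 0.05 -- 0.14 0.23 0.17 0.06 0.11
50 1 1 0.01 0.09 0.02 0.01 0.00 0.00 0.04 0.01 0.04 0.01 0.02 0.06 0.10 0.03 0.01
50 1 -1 0.00 0.06 0.06 -- -- 0.05 0.06 0.04 -- 0.01 0.01 0.05 0.07 0.01 0.01
55 0 1 0.21 0.17 0.11 0.11 0.13 0.08 0.03 0.02 0.00 0.05 0.21 0.30 0.30 0.12 0.20
55 0 -1 0.23 0.20 0.14 0.11 0.07 0.10 0.12 0.07 0.01 0.07 0.28 0.28 0.07 0.09 0.24
55 1 1 0.09 0.15 0.08 0.01 0.09 0.08 0.06 0.0
[... 2051 characters left out ...]
.02, -0.08, 2.28, 0.85, 0.46, -2.89]
-1 (0, 0, 0.267) [-0.92, 0.11, 0.93, 2.22, -0.45, 0.27, -1.12]
-1 (-0.085, 0, 0.295) [-0.56, -0.15, 0.46, 2.32, 0.24, 0.35, -1.8]
-1 (-0.13, 0, 0.3) [-0.11, -0.2, 0.03, 2.37, 0.04, 0.37, -1.61]
-1 (0, 0, 0.226) [-0.66, 0.18, 0.68, 2.25, -0.79, 0.18, -0.81]
-1 (-0.085, 0, 0.26) [-0.59, -0.09, 0.5, 2.37, 0.2, 0.24, -1.76]
-1 (0, -0.22, 0.267) [-0.29, 0.31, 0.85, 2.05, -1.09, 0.6, -0.19]
-1 (-0.085, -0.22, 0.295) [-0.49, 0.1, 1.09, 2.16, -0.87, 0.59, -0.28]
-1 (-0.13, -0.22, 0.3) [-0.84, -0.27, 1.28, 2.22, -0.12, 0.47, -0.91]
-1 (0, -0.22, 0.226) [-0.27, 0.39, 0.85, 2.09, -1.28, 0.6, -0.0]
-1 (-0.085, -0.22, 0.26) [-0.44, 0.21, 1.08, 2.2, -1.11, 0.61, -0.05]
```

```bash
cat >> h.py <<'E'
def st(tag=''):
    s=env.get_state(); print(tag,'t=%.1f'%s["time"],'op %.4f gf %.1f'%(s["opening"],s["gripper_force"]),'F',np.round(s["force"],1),'q',np.round(s["qpos"],2))
def go(g,tilt,v=.15,d=.054,**k):
    return env.movel(tcp(g,tilt,0,d),velocity=v,**k)
E
python3 - <<'E'
from h import *
T=np.deg2rad(60);d=.05
env.grip(.085)
env.movel([.25,.48,.40],velocity=.3); st('a')
for s in(-1,1):
    try: env.reach(tcp([-.10,.006,.26],T,0,d),quat(T,s)); print('s',s); break
    except env.PlanningError as e: print(e)
st('b')
try: go([.0025,.006,.230],T,.12,d,stop_force=8)
except env.PlanningError as e: print(e)
st('c')
cv2.imwrite("pics/g1.png",cv2.resize(camera("side")[0][110:310,170:370],(600,600)))
E
```

```text
a t=1.2 op 0.0846 gf 0.0 F [-0.2  0.5 -0.1] q [-1.26  0.18  0.06  1.76 -0.01  1.21  0.1 ]
s -1
b t=3.2 op 0.0849 gf 0.0 F [0.4 0.6 0.2] q [-0.42 -0.07  0.32  2.33  0.1   0.35 -1.69]
c t=4.2 op 0.0853 gf 0.0 F [-0.6 -1.  -1. ] q [-0.36  0.18  0.31  2.17 -0.19  0.28 -1.4 ]
```

View pics/g1.png

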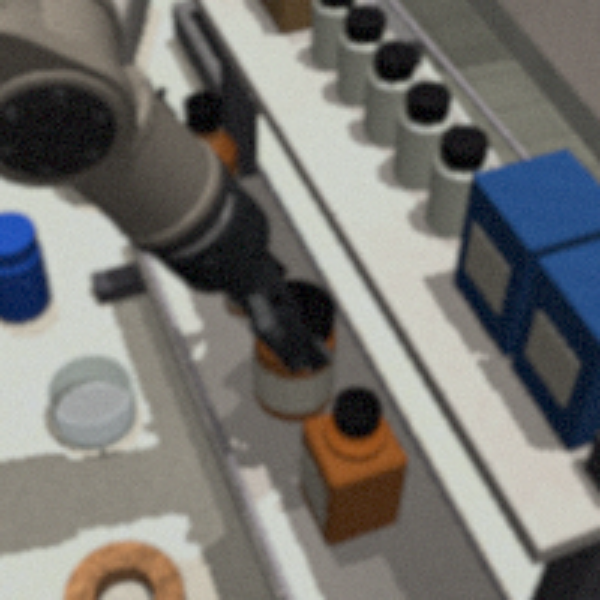

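The open fingers straddle the jar's cap (crop pixel 300,320) and are clear of the square bottle and the upper shelf. Next I grip, lift and carry the jar to the free place.

```bash
cat >> h.py <<'E'
def run(pts,T,d):
    for g,v in pts:
        try: go(g,T,v,d)
        except env.PlanningError as e: print('PLAN',g,e); st(); raise SystemExit
E
python3 - <<'E'
from h import *
T=np.deg2rad(60);d=.05
env.grip(.055,60); st('grip')
run([((.0025,.006,.238),.05),((-.02,.006,.264),.1),((-.085,.006,.264),.15)],T,d); st('out')
cv2.imwrite("pics/g2.png",cv2.resize(camera("side")[0][110:310,170:370],(600,600)))
run([((-.085,-.22,.264),.2),((-.02,-.22,.264),.15),((0,-.22,.238),.1)],T,d); st('over')
print(go((0,-.22,.226),T,.02,d,stop_force=4)); st('down'); print(rk(env.get_state()["tcp_pos"]))
E
```

```text
grip t=4.6 op 0.0601 gf 65.6 F [-0.5  1.1  3.2] q [-0.36  0.18  0.31  2.17 -0.19  0.28 -1.4 ]
out t=6.0 op 0.0607 gf 65.4 F [ 0.6  0.3 -3.4] q [-0.45 -0.05  0.36  2.3   0.08  0.36 -1.66]
over t=8.5 op 0.0600 gf 65.4 F [ 0.3  0.3 -2.4] q [-0.1   0.33  0.6   2.01 -0.89  0.55 -0.37]
True
down t=8.9 op 0.0601 gf 66.2 F [-2.4  0.6  5.2] q [-0.09  0.34  0.59  2.02 -0.92  0.54 -0.34]
[-0.02487407 -0.22015604  0.27406202]
```

View pics/g2.png

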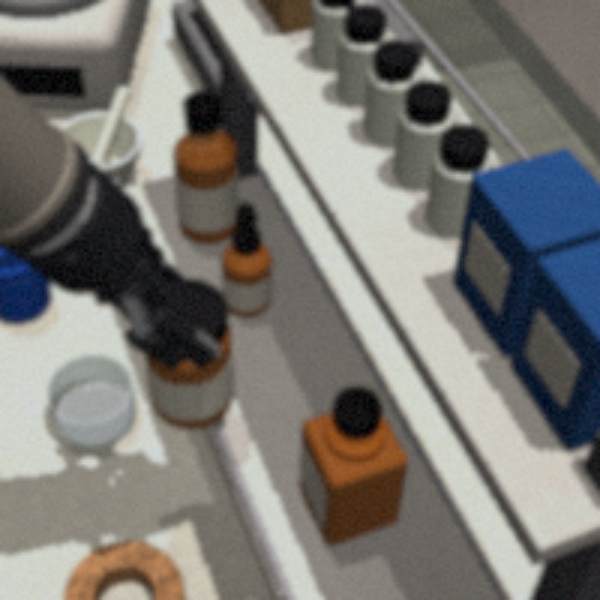

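Jar is held upright. The place 3 spot is empty and the neighbours are unmoved. Next I release the jar and fetch the tall bottle.

```bash
python3 - <<'E'
from h import *
T=np.deg2rad(60);d=.05
env.grip(.085); st('rel')
run([((-.10,-.22,.262),.12)],T,d)
img,dd,W=cloud("side");A=rk(W[~np.isnan(W[...,0])]);print('jar',fit(A,[0,-.22],.033,.145,.2),'sq?',fit(A,[0,.11],.022,.14,.18),'tall',fit(A,[0,.218],.029,.145,.22))
T=np.deg2rad(56)
try: go([-.10,.218,.30],T,.25,.054,rot=quat(T,-1))
except env.PlanningError as e:
    print(e); env.reach(tcp([-.10,.218,.30],T),quat(T,-1))
st('pre')
env.grip(.062)
try: print(go([0,.218,.264],T,.12,.054,stop_force=8))
except env.PlanningError as e: print(e)
st('at')
cv2.imwrite("pics/g3.png",cv2.resize(camera("side")[0][90:290,150:350],(600,600)))
E
```

```text
rel t=9.3 op 0.0848 gf 0.0 F [ 0.1 -0.  -0.4] q [-0.09  0.34  0.59  2.02 -0.92  0.54 -0.34]
jar (array([ 0.0017, -0.2204]), np.int64(389), np.float64(0.0004)) sq? (array([0.0018, 0.113 ]), np.int64(181), np.float64(0.0005)) tall (array([-1.00e-04,  2.18e-01]), np.int64(409), np.float64(0.0006))
pre t=12.8 op 0.0848 gf 0.0 F [ 0.6 -0.4  0.3] q [-0.38 -0.05 -0.3   2.24  0.64  0.55 -2.68]
False
at t=14.2 op 0.0621 gf 0.0 F [ 0.3 -0.4 -0.5] q [-0.34  0.16 -0.24  2.11  0.77  0.46 -2.7 ]
```

View pics/g3.png

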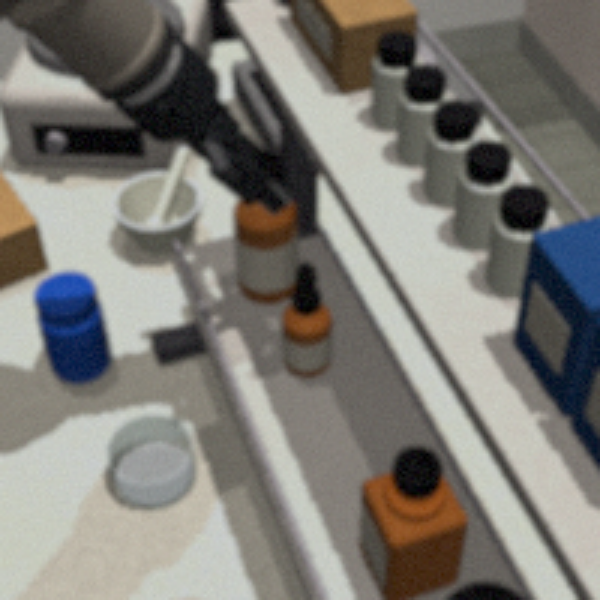

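The fingers are around the tall bottle's cap (crop pixel 265,190) and clear of the shelf. Now gripping it and carrying it to place 3.

```bash
python3 - <<'E'
from h import *
T=np.deg2rad(56);d=.054
env.grip(.025,70); st('grip')
run([((-.002,.218,.269),.04),((-.03,.218,.298),.1),((-.085,.218,.298),.15)],T,d); st('out')
cv2.imwrite("pics/g4.png",cv2.resize(camera("side")[0][90:290,150:350],(600,600)))
run([((-.085,0,.298),.15),((-.03,0,.298),.12),((-.003,0,.270),.08)],T,d); st('over')
print(go((-.003,0,.259),T,.02,d,stop_force=4)); st('down'); print(rk(env.get_state()["tcp_pos"])-[0,0,.054*np.sin(T)])
cv2.imwrite("pics/g5.png",cv2.resize(camera("side")[0][130:330,170:370],(600,600)))
E
```

```text
grip t=14.6 op 0.0326 gf 69.2 F [-0.8 -0.3  3.5] q [-0.34  0.16 -0.24  2.11  0.77  0.46 -2.7 ]
out t=16.0 op 0.0324 gf 69.6 F [-0.1  0.5 -3.1] q [-0.36 -0.02 -0.31  2.21  0.65  0.54 -2.67]
over t=18.9 op 0.0326 gf 69.6 F [ 0.5  0.6 -3.1] q [-0.27  0.09  0.22  2.18 -0.07  0.29 -1.51]
True
down t=19.2 op 0.0321 gf 70.5 F [-2.7  0.1  6.1] q [-0.26  0.09  0.21  2.19 -0.08  0.27 -1.5 ]
[-3.28564765e-02  6.19415717e-05  2.64551786e-01]
```

View pics/g5.png

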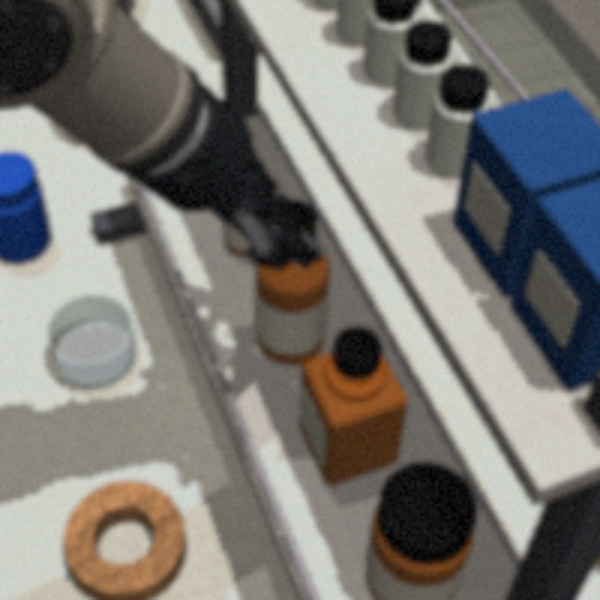

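The tall bottle (crop pixel 290,310) stands upright at place 3, between dropper and square bottle. I'll release it and move the jar from the free place to place 1.

```bash
python3 - <<'E'
from h import *
T=np.deg2rad(56)
env.grip(.062); run([((-.10,0,.285),.12)],T,.054); st('rel')
T=np.deg2rad(60);d=.05
try: go([-.10,-.22,.262],T,.2,d,rot=quat(T,-1))
except env.PlanningError as e: print(e); env.reach(tcp([-.10,-.22,.262],T,0,d),quat(T,-1))
env.grip(.085)
print(go([.0017,-.2204,.2305],T,.12,d,stop_force=8)); st('at')
env.grip(.055,60); st('grip')
run([((.0,-.22,.238),.05),((-.02,-.22,.264),.1),((-.085,-.22,.266),.15),((-.085,0,.266),.2),((-.085,.22,.266),.2),((-.02,.22,.264),.12),((0,.22,.238),.08)],T,d); st('over')
print(go((0,.22,.226),T,.02,d,stop_force=4)); st('down'); print(rk(env.get_state()["tcp_pos"])[2]-.0433)
env.grip(.085); st('rel'); run([((-.10,.22,.262),.12)],T,d)
env.movel([.25,.48,.40],velocity=.25); st('away')
img,_,W=cloud("side");cv2.imwrite("pics/end.png",img);A=rk(W[~np.isnan(W[...,0])])
print('jar',fit(A,[0,.22],.033,.145,.2),'tall',fit(A,[0,0],.029,.145,.22),'drop',fit(A,[0,.11],.022,.14,.18))
for n,y,z0 in(("jar",.22,.225),("tall",0,.27),("sq",-.11,.25)):
    m=(abs(A[:,1]-y)<.045)&(abs(A[:,0])<.045)&(A[:,2]>z0)&(A[:,2]<.3);print(n,A[m].mean(0).round(4))
E
```

```text
rel t=20.6 op 0.0622 gf 0.0 F [ 0.3 -0.1  0.4] q [-0.27 -0.13  0.19  2.34  0.1   0.34 -1.67]
False
at t=23.4 op 0.0851 gf 0.0 F [ 0.1 -0.3  0.3] q [-0.15  0.35  0.67  2.02 -0.97  0.57 -0.31]
grip t=23.7 op 0.0599 gf 65.5 F [-1.8  1.   4.6] q [-0.15  0.35  0.67  2.02 -0.97  0.57 -0.31]
over t=28.9 op 0.0607 gf 65.4 F [-0.1 -0.1 -3.7] q [-0.66  0.2   0.14  2.11  0.53  0.41 -2.49]
True
down t=29.3 op 0.0604 gf 66.2 F [-1.7 -0.4  5.2] q [-0.67  0.21  0.14  2.11  0.54  0.4  -2.51]
0.23126843465739433
rel t=29.7 op 0.0852 gf 0.0 F [-0.1  0.3  0.7] q [-0.67  0.21  0.14  2.11  0.54  0.4  -2.5 ]Traceback (most recent call last):
  File "<stdin>", line 13, in <module>
cell.PlanningError: the arm cannot follow that straight line within its joint ranges
```

```bash
ls pics/end.png
```

```text
ls: cannot access 'pics/end.png': No such file or directory
```

```bash
python3 - <<'E'
from h import *
st()
env.reach([.25,.48,.40],[0,.136,.9907,0]); st('away')
img,_,W=cloud("side");cv2.imwrite("pics/end.png",img);A=rk(W[~np.isnan(W[...,0])])
print('jar',fit(A,[0,.22],.033,.145,.2),'tall',fit(A,[0,0],.029,.145,.22),'drop',fit(A,[0,.11],.022,.14,.18))
for n,y,z0 in(("jar",.22,.225),("tall",0,.27),("sq",-.11,.25)):
    m=(abs(A[:,1]-y)<.045)&(abs(A[:,0])<.045)&(A[:,2]>z0)&(A[:,2]<.3);print(n,A[m].mean(0).round(4))
E
```

```text
t=30.7 op 0.0854 gf 0.0 F [-0.  -0.6 -0.9] q [-0.78  0.01  0.11  2.26  0.61  0.52 -2.66]
away t=33.1 op 0.0852 gf 0.0 F [ 0.1 -0.1  1.3] q [-1.32  0.17  0.13  1.76 -0.02  1.21  0.12]
jar (array([-0.0005,  0.2205]), np.int64(327), np.float64(0.0008)) tall (array([-0.0022, -0.0003]), np.int64(474), np.float64(0.0005)) drop (array([0.0017, 0.113 ]), np.int64(168), np.float64(0.0005))
jar [-0.0019  0.2147  0.2336]
tall [-0.0034 -0.0035  0.2777]
sq [ 0.0003 -0.1114  0.258 ]
```

View pics/end.png

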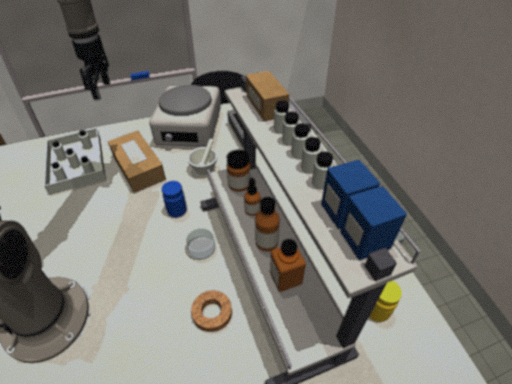

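The jar (238,168) stands at place 1 and the tall bottle (266,222) at place 3. Everything else is where it was, and the arm is clear.

```bash
python3 -c "
from h import *
print(job.job_done())"
```

```text
the job is handed in; nothing more can be done
None
```

The tall bottle and the wide jar are swapped: by the last camera fit each stands upright within about 3 mm of the middle of the other's place, nothing else visibly moved, and the job was handed in at about 33 s (no verdict was returned).

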